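# Hold the check-valve outlet flange on against its spring

## Task

The square flange hanging on one of the stand's two pegs is the outlet of the check valve in the fixture. Lift it up and off its peg without dropping it, and, holding it by its square boss with its sides square to the block so that the screw holes line up, push its round spigot into the valve's bore against the spring until the flange is fully home against the block. Act as the fitter's third hand: do not ram it, leave the other things where they are, and finish while still gripping it and pressing it on with a steady push of about 15 N.

Things in the scene. Friction and masses are not known exactly. Their poses are not given: they have to be found in the camera images.
- flange: bare aluminium outlet flange, 0.2 kg, hanging by its bore on either peg, boss to the robot: plate 64x64x10 mm with 4 screw holes, square boss 34x34 mm, 44 long, round spigot 32 mm across, 16 long, 22 mm bore through all. Origin on the bore axis in the plate's mating face; x out along the spigot (boss x -54 to -10 mm, plate -10 to 0, spigot 0 to 16), z up as it hangs; flats face y and z
- spigot_tip (a point): centre of the spigot's free end (its nose is tapered by 1.5 mm), 16 mm ahead of the flange's origin along its x; axes as the flange
- boss_grip (a point): point on the axis of the flange's boss, 14 mm from its free end and 40 mm behind the flange's origin: fingers coming from above and closing along the flange's y can grip the 34 mm flats here; axes as the flange
- stand: parts stand, fixed: foot 107x180x8 mm, cross bar on two uprights, its top 172 mm up. Origin on the foot's underside below the cross bar's front face, z up, x from the robot's side to the bar. Two steel pegs, 8 mm thick, lie along x at y = +60 and -60 mm, 160 mm up, from x = 0 to -85 mm. The 22 mm bore of a hung part has its axis 7 mm below the peg's
- peg_left (a point): end of the peg at the stand's y = +60 mm, on the peg's axis, 85 mm out from the bar; axes as the stand. Over the last 8 mm of each peg an upturned tip rises to 10 mm above the peg's axis (underside 4 mm below it), so a hung part must be lifted 10 mm (6 to 14) before its bore clears the tip; it is off once drawn about 90 mm towards the stand's -x
- peg_right (a point): the same point of the peg at the stand's y = -60 mm
- spacer: plain round steel spacer ring, 62 mm across, 18 mm thick, 22 mm bore, hanging on the other peg; a bystander that stays there. Origin at its centre, x along its axis
- valve: check-valve body in its fixture, fixed: base plate 115x104x14 mm (x -40 to 75 mm) with low clamps beside the block and a stop behind it; aluminium block 70 mm deep (x -35 to 35), 76 wide, top 108 mm up. Origin on the underside below the block's centre, z up, x away from the robot, into the bore: 36 mm across, 55 deep, level, axis 75 mm up, mouth in the front face at x = -35
- bore_mouth (a point): centre of the bore's mouth in the block's front face; x points into the bore, z up. The flange is fully home when its origin lies here with axes parallel, its spigot in the bore with 2 mm clearance all round
- poppet (a joint): how far the brass spring-loaded poppet in the bore is pushed in, m; 0 at rest, its flat rim 3 mm inside the mouth. The spring pushes back with 4 N at first touch and 0.6 N more per mm; at 13 mm (12 N) the flange meets the rigid front face of the block
- block_54: gold-plated manifold block, 44x211x44 mm, lying along the back edge; a bystander
- block_55: the same kind of manifold block, lying at the front right; a bystander
- oil_can: squeeze oil bottle, 41 mm across, 110 mm tall, at the back; a bystander
- hinged_tin: hinged tin, shut, 99x133x46 mm, front left; a bystander
- ring_tub: small tub of O-rings, 45 mm across, 20 mm high; a bystander
- screwdriver: screwdriver, 139 mm long, 21 mm thick; a bystander
- hex_key: L hex key, 87 mm long, 5 mm thick; a bystander
- plug_1: brass screw plug, 19 mm across, 21 mm high; a bystander

How it is judged:
On the way, in this order (a step that is already met when the one before it is completed fails the run):
1. the flange is off its peg, held in the fingers (x of spigot_tip in the frame of stand below -0.085 m and height (world z) of flange above 0.06 m and contact force between the fingers and flange above 1.5 N), for 0.1 s.
2. the spigot has entered the bore and meets the poppet (value of joint poppet above 0.002 m and x of spigot_tip in the frame of bore_mouth above 0.003 m and contact force between the fingers and flange above 1.5 N and y of flange in the frame of bore_mouth between -0.003 and 0.003 m and z of flange in the frame of bore_mouth between -0.003 and 0.003 m), for 0.1 s.
At the end, for the whole second after the job is handed in: Through the last second the flange is home on the valve: gap under 2.5 mm, within 3 mm of the bore's axis, square within 0.06 rad, turned under 0.10 rad; at rest, gripped by the fingers, pressing on the valve (poppet and block together) with 9 to 24 N (x of flange in the frame of bore_mouth above -0.0025 m and y of flange in the frame of bore_mouth between -0.003 and 0.003 m and z of flange in the frame of bore_mouth between -0.003 and 0.003 m and angle between the x axis of flange and the x axis of valve, either way round below 0.06 rad and angle between the y axis of flange and the y axis of valve, either way round below 0.1 rad and value of joint poppet above 0.01 m and contact force between flange and valve between 9 and 24 N and contact force between the fingers and flange above 1.5 N and contact force between flange and stand below 0.1 N and linear speed of flange below 0.02 m/s); the arm keeps its last pose, push and grip.
It fails at once if the flange is rammed: more than 45 N on the valve (contact force between flange and valve above 45 N).
It fails at once if the flange is dropped (height (world z) of flange below 0.045 m).
It fails at once if another thing is displaced by more than 30 mm (distance of any of block_54, block_55, oil_can, hinged_tin, ring_tub, screwdriver, hex_key, plug_1, spacer from where it was at the start of the episode above 0.03 m).
It also fails if it takes over 58 s, if anything falls off the work surface, if the arm or the gripper's body presses on something with over 40 N, if the wrist force passes 120 N, or if a joint passes its speed limit or range.

## Robot

A 6-joint arm with a two-finger parallel gripper is mounted at the origin on a cart in front of the work surface, level with it; the furniture and walls round the work are solid. World frame = base frame: x ahead of the robot, y to its left, z up, the work surface at z = 0. Lengths are in m, angles in rad, forces in N, time in s.
With the tool pointing down it reaches from about 0.375 to 0.925 m from the base axis. Payload 5.7 kg.
Tool frame: the origin (TCP) lies on the mounting face of the last link; the fingertips stand 173 mm ahead of it and the grasp point (between the pads) lies 155 mm ahead of it; z points along the fingers, y is the direction in which the jaws open and shut (so a half turn about z gives the same grasp; the last joint's range is limited). The gripper opens to 85 mm and grips with 20 to 120 N. Pads are 22 mm wide; open, the fingers measure 114 mm over their backs; the gripper's body (76 mm by 85 mm) begins 54 mm behind the grasp point. The pads swing forward as they close: fully open they stand 13 mm farther back than shut.
Start: joints at [-1.325, 0.359, 1.51, -0, 1.272, -0.115], TCP at [0.212, -0.561, 0.405] pointing down, gripper open.
Joint ranges: [-2.97, 2.97], [-1.01, 2.36], [0.21, 2.38], [-0.96, 4.11], [0.2, 2.71], [-2.98, 2.98]. Speed limits (rad/s): [2.39, 2.39, 3.14, 3.14, 3.14, 3.14].

## Interface

Orientations are given as a 3x3 rotation matrix whose columns are the frame's x, y, z axes.
In Python, from cell import state, viewer, robot gives the robot as it stands.
- The arm moves only by the shell command python3 -m crank 'ROWS' [FORCE]. ROWS is JSON, a list of rows, each an object of numbers: "tx", "ty", "tz": the shift along the tool's x, y, z in mm; "wx", "wy", "wz": the turn, a rotation vector about the tool's x, y, z in degrees; "fingers": the finger opening in mm, from 0 to 85.4. A call has 1 to 20 rows; each row is the pose to reach, as a shift and turn from the pose commanded when the call began, along the tool's axes at that moment; what a row does not reach only later rows make up. A row lasts 1/10 s, in which the tool goes at most 50 mm and 8.59 degrees, less where a joint would pass 70% of its speed; a pose out of reach is approached as far as the arm can. A call with a gripper value outside its range is refused whole. The fingers move at their own pace and stop on an object; FORCE is the grip in N (left out, the last holds). Time passes only in rows, so rows that repeat a pose let the fingers close. It gives the time, the measured TCP pose, the force and the opening at its end, in the units of the state.
- state(): the state, without advancing time (a new reading comes with each control period).
- viewer.capture(name): name is "scene" or "top" or "wrist"; returns a dict with "frame" (400x640x3 uint8, red, green, blue), "z_map" (400x640 float32, m along the optical axis (not along the pixel's ray), 0 where there is no reading), "intrinsics" (3x3 intrinsics, pixels), "position" and "rotation" of the camera in the world; the wrist camera has in their place "mount" (4x4, takes a point from camera to tool coordinates, whose origin is the TCP and whose axes are the flange's). Camera axes: x right, y down, z forward; pixel columns grow to the right and rows downward; lengths in m; the calibration is good to about 2 mm. A picture is of the moment at which its call begins: read the wrist's pose just before it.
- robot.close_job(): hands the job in, once; it reports no verdict.
The state is a dict: "time": time; "qpos": joint angles; "joint_vel": joint speeds; "joint_efforts": joint torques, N m; "tcp_pos": TCP position; "tool_rot": TCP orientation; "force": force on the tool from outside, world axes, zero at the start; "ft_torque": the same for the moment, N m; "width": finger opening in m.
Only numpy, scipy, OpenCV 4.12 (cv2) and the standard library are available. Lean on these libraries where they do the work, as an engineer would, in place of code of your own. Each camera call takes 0.05 s, during which the arm holds its last target.

## Working session

There is one attempt and no reset: what is moved stays moved. The work goes in short steps, Python scripts to look and compute and a shell command to move; the robot and the scene stay as the last step left them, time stands still between calls to the robot, and variables do not carry over. Pictures are saved under pics/ and viewed, and the job is handed in when it is done.

```bash
ls; mkdir -p pics; python3 - <<'E'
from cell import state, viewer, robot
import numpy as np, cv2
np.set_printoptions(precision=4,suppress=True)
s=state(); print(s)
for n in ("scene","top","wrist"):
    c=viewer.capture(n); np.savez(f"pics/{n}0.npz",**c)
    cv2.imwrite(f"pics/{n}0.png",c["frame"][:,:,::-1])
    print(n,[ (k,c[k]) for k in c if k not in("frame","z_map")])
E
```

```text
pics
{'time': 0.0, 'qpos': array([-1.3251,  0.3595,  1.5114, -0.    ,  1.2725, -0.1151]), 'joint_vel': array([ 0.0013, -0.0009,  0.002 , -0.0015,  0.0022, -0.001 ]), 'joint_efforts': array([  0.0047, -52.7613, -27.8622,   0.0004,   0.013 ,   0.    ]), 'tcp_pos': array([ 0.2117, -0.561 ,  0.4039]), 'tool_rot': array([[ 0.9356,  0.353 , -0.0005],
       [ 0.353 , -0.9356,  0.0018],
       [ 0.0002, -0.0018, -1.    ]]), 'force': array([-0.9881,  0.0531, -0.0125]), 'ft_torque': array([0.0685, 0.0219, 0.0475]), 'width': 0.08569013435148891}
scene [('intrinsics', array([[469.3862,   0.    , 322.5909],
       [  0.    , 469.3862, 197.9009],
       [  0.    ,   0.    ,   1.    ]])), ('position', array([0.2551, 0.5441, 0.7916])), ('rotation', array([[-0.9003, -0.3043,  0.3114],
       [-0.4353,  0.6409, -0.6323],
       [-0.0072, -0.7047, -0.7094]]))]
top [('intrinsics', array([[463.7481,   0.    , 319.4313],
       [  0.    , 463.7481, 195.7731],
       [  0.    ,   0.    ,   1.    ]])), ('position', array([ 0.3685, -0.0378,  0.9657])), ('rotation', array([[-0.0664, -0.976 ,  0.2073],
       [-0.9978,  0.0658, -0.0099],
       [-0.004 , -0.2075, -0.9782]]))]
wrist [('intrinsics', array([[297.2331,   0.    , 316.032 ],
       [  0.    , 297.2331, 198.0712],
       [  0.    ,   0.    ,   1.    ]])), ('mount', array([[ 0.0002, -0.9515, -0.3076,  0.0785],
       [ 1.    ,  0.    ,  0.0005,  0.0009],
       [-0.0004, -0.3076,  0.9515,  0.0307],
       [ 0.    ,  0.    ,  0.    ,  1.    ]]))]
```

View pics/scene0.png

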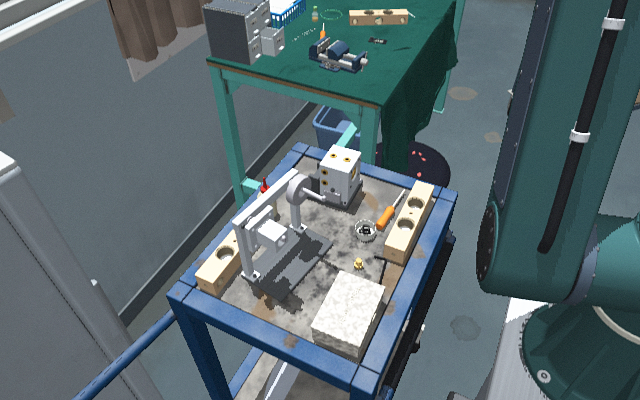

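View pics/top0.png

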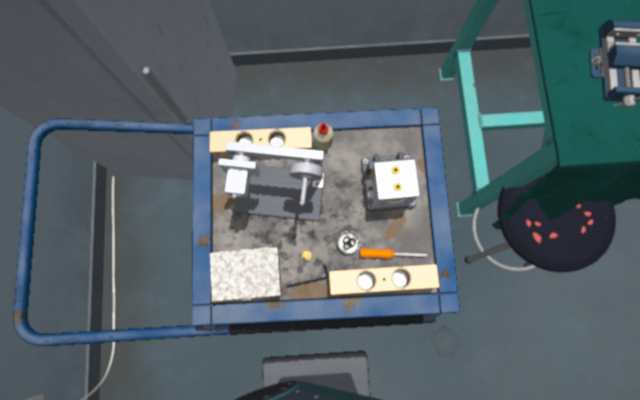

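View pics/wrist0.png

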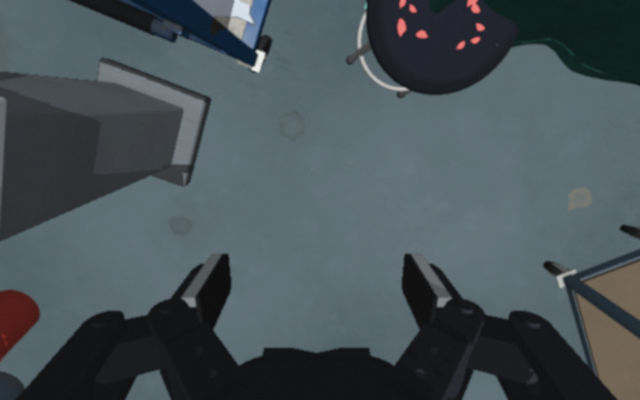

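The flange (bright, plate and boss) hangs on the left peg at about (236,178) in top and (272,235) in scene. The spacer is on the right peg at about (305,172) in top. The valve block is at about (395,180) in top. Next I'll take points from the depth map and rays.

```bash
cat > h.py <<'E'
import numpy as np, cv2
np.set_printoptions(precision=4,suppress=True)
def load(n): return dict(np.load(f"pics/{n}.npz"))
def cloud(c):
    K=c["intrinsics"]; z=c["z_map"]; v,u=np.mgrid[:z.shape[0],:z.shape[1]]
    p=np.stack([(u-K[0,2])/K[0,0]*z,(v-K[1,2])/K[1,1]*z,z],-1)
    return p@c["rotation"].T+c["position"]
def wristpose(c,s):
    T=np.eye(4);T[:3,:3]=s["tool_rot"];T[:3,3]=s["tcp_pos"]; M=T@c["mount"]
    c["rotation"]=M[:3,:3];c["position"]=M[:3,3]; return c
E
python3 - <<'E'
from h import *
for n,(a,b,x,y) in {"top0":(110,330,190,460),"scene0":(130,340,190,460)}.items():
    c=load(n); cv2.imwrite(f"pics/{n}c.png",cv2.resize(c["frame"][a:b,x:y,::-1],None,fx=2.9,fy=2.7,interpolation=cv2.INTER_CUBIC)[:600])
t=load("top0");P=cloud(t);
for u,v in [(235,183),(237,170),(305,172),(303,200),(395,180),(375,167),(415,195),(270,150),(300,240),(265,200)]: print("top",u,v,P[v,u])
s=load("scene0");P=cloud(s)
for u,v in [(272,232),(280,240),(250,232),(300,190),(345,165),(330,190),(350,190),(320,250)]: print("sc",u,v,P[v,u])
E
```

```text
top 235 183 [0.5696 0.101  0.1722]
top 237 170 [0.593  0.0967 0.1726]
top 305 172 [ 0.5788 -0.0234  0.1816]
top 303 200 [ 0.5329 -0.0164  0.1632]
top 395 180 [ 0.5707 -0.1916  0.1102]
top 375 167 [ 0.5987 -0.156   0.1105]
top 415 195 [ 0.5397 -0.2268  0.1075]
top 270 150 [0.6256 0.0367 0.1736]
top 300 240 [ 0.4815 -0.0009  0.0026]
top 265 200 [0.57   0.0675 0.0087]
sc 272 232 [0.5704 0.1044 0.1715]
sc 280 240 [0.562 0.095 0.144]
sc 250 232 [0.6035 0.1226 0.174 ]
sc 300 190 [ 0.5882 -0.0317  0.1463]
sc 345 165 [ 0.5543 -0.1766  0.1097]
sc 330 190 [ 0.578  -0.15    0.0465]
sc 350 190 [ 0.5395 -0.1763  0.0394]
sc 320 250 [ 0.5365 -0.0124  0.0072]
```

View pics/top0c.png

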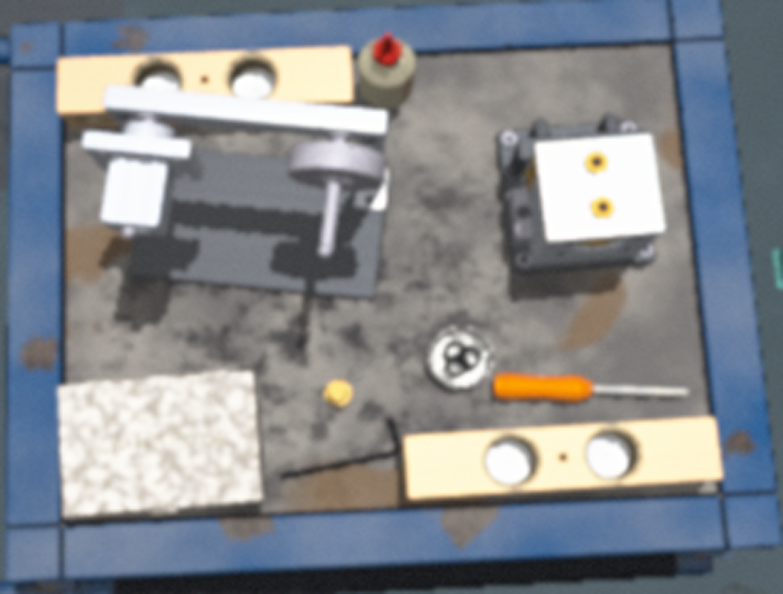

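View pics/scene0c.png

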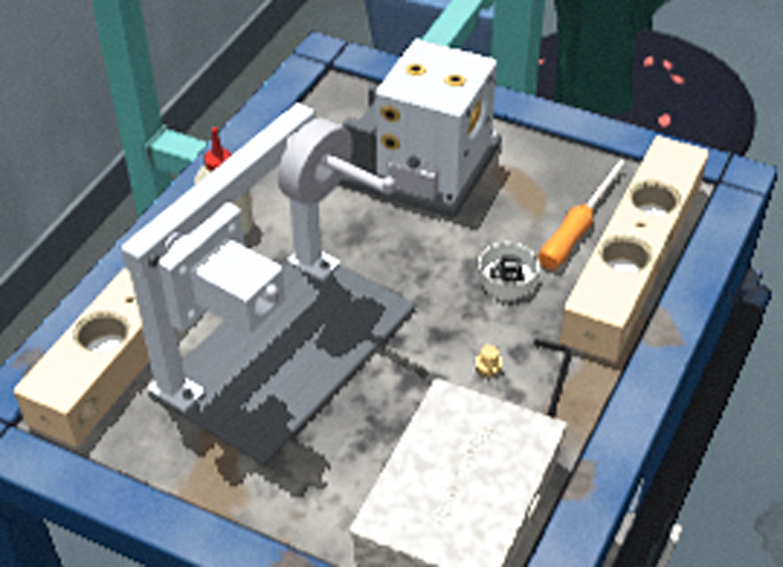

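```bash
python3 - <<'E'
from h import *
for n in("top0","scene0"):
    c=load(n);P=cloud(c);
    def rect(name,x0,x1,y0,y1,z0,z1):
        m=(c["z_map"]>0)&(P[...,0]>x0)&(P[...,0]<x1)&(P[...,1]>y0)&(P[...,1]<y1)&(P[...,2]>z0)&(P[...,2]<z1)
        q=P[m]; 
        r=cv2.minAreaRect((q[:,:2]*1000).astype(np.float32)); print(n,name,m.sum(),"z",np.median(q[:,2]),r)
    rect("blocktop",.5,.65,-.26,-.12,.10,.12)
    rect("bosstop",.535,.582,.07,.13,.163,.182)
    rect("plate",.582,.605,.05,.15,.16,.2)
    rect("bar",.615,.66,-.1,.15,.165,.185)
E
```

```text
top0 blocktop 1486 z 0.10900626178208456 ((573.2984619140625, -194.30003356933594), (71.50593566894531, 77.60465240478516), 1.3753845691680908)
top0 bosstop 347 z 0.17054728915329842 ((564.8190307617188, 100.98478698730469), (34.34687805175781, 39.24828338623047), 80.17178344726562)
top0 plate 426 z 0.17334878410559873 ((593.4295654296875, 94.49911499023438), (63.99213409423828, 22.709739685058594), 89.65582275390625)
top0 bar 815 z 0.17239141517140832 ((619.6762084960938, 30.861434936523438), (175.55126953125, 30.911714553833008), 80.97166442871094)
scene0 blocktop 819 z 0.1092322914267897 ((574.0125732421875, -195.15744018554688), (72.3761978149414, 81.28382873535156), 1.422420859336853)
scene0 bosstop 322 z 0.17056517987880698 ((564.7474365234375, 100.34121704101562), (35.05355453491211, 39.67681121826172), 79.62434387207031)
scene0 plate 468 z 0.17273691837307575 ((593.4703369140625, 94.16539764404297), (65.46658325195312, 22.854515075683594), 89.78882598876953)
scene0 bar 637 z 0.17252584450865138 ((622.4335327148438, 29.847087860107422), (176.7098846435547, 26.309158325195312), 80.10674285888672)
```

```bash
python3 -m crank '[{"tx":564,"ty":-495,"wz":30.5},{"tx":564,"ty":-495,"wz":30.5},{"tx":564,"ty":-495,"wz":30.5},{"tx":564,"ty":-495,"wz":30.5},{"tx":564,"ty":-495,"wz":30.5},{"tx":564,"ty":-495,"wz":30.5},{"tx":564,"ty":-495,"wz":30.5},{"tx":564,"ty":-495,"wz":30.5},{"tx":564,"ty":-495,"wz":30.5},{"tx":564,"ty":-495,"wz":30.5},{"tx":564,"ty":-495,"wz":30.5},{"tx":564,"ty":-495,"wz":30.5},{"tx":564,"ty":-495,"wz":30.5},{"tx":564,"ty":-495,"wz":30.5},{"tx":564,"ty":-495,"wz":30.5},{"tx":564,"ty":-495,"wz":30.5},{"tx":564,"ty":-495,"wz":30.5},{"tx":564,"ty":-495,"wz":30.5},{"tx":564,"ty":-495,"wz":30.5},{"tx":564,"ty":-495,"wz":30.5}]'
```

```text
$[0]: bad value
```

```bash
python3 -m crank '[{"tx":564,"ty":-495,"tz":0,"wx":0,"wy":0,"wz":30.5,"fingers":85},{"tx":564,"ty":-495,"tz":0,"wx":0,"wy":0,"wz":30.5,"fingers":85},{"tx":564,"ty":-495,"tz":0,"wx":0,"wy":0,"wz":30.5,"fingers":85},{"tx":564,"ty":-495,"tz":0,"wx":0,"wy":0,"wz":30.5,"fingers":85},{"tx":564,"ty":-495,"tz":0,"wx":0,"wy":0,"wz":30.5,"fingers":85},{"tx":564,"ty":-495,"tz":0,"wx":0,"wy":0,"wz":30.5,"fingers":85},{"tx":564,"ty":-495,"tz":0,"wx":0,"wy":0,"wz":30.5,"fingers":85},{"tx":564,"ty":-495,"tz":0,"wx":0,"wy":0,"wz":30.5,"fingers":85},{"tx":564,"ty":-495,"tz":0,"wx":0,"wy":0,"wz":30.5,"fingers":85},{"tx":564,"ty":-495,"tz":0,"wx":0,"wy":0,"wz":30.5,"fingers":85},{"tx":564,"ty":-495,"tz":0,"wx":0,"wy":0,"wz":30.5,"fingers":85},{"tx":564,"ty":-495,"tz":0,"wx":0,"wy":0,"wz":30.5,"fingers":85},{"tx":564,"ty":-495,"tz":0,"wx":0,"wy":0,"wz":30.5,"fingers":85},{"tx":564,"ty":-495,"tz":0,"wx":0,"wy":0,"wz":30.5,"fingers":85},{"tx":564,"ty":-495,"tz":0,"wx":0,"wy":0,"wz":30.5,"fingers":85},{"tx":564,"ty":-495,"tz":0,"wx":0,"wy":0,"wz":30.5,"fingers":85},{"tx":564,"ty":-495,"tz":0,"wx":0,"wy":0,"wz":30.5,"fingers":85},{"tx":564,"ty":-495,"tz":0,"wx":0,"wy":0,"wz":30.5,"fingers":85},{"tx":564,"ty":-495,"tz":0,"wx":0,"wy":0,"wz":30.5,"fingers":85},{"tx":564,"ty":-495,"tz":0,"wx":0,"wy":0,"wz":30.5,"fingers":85}]'
```

```text
time: 2.15
tcp_pos: [0.5643, 0.0996, 0.4048]
tool_rot: [[0.985, -0.173, -0.0], [-0.173, -0.985, -0.0], [-0.0, 0.0, -1.0]]
force: [0.1, 0.4, -0.0]
width: 0.0849
```

```bash
python3 - <<'E'
from cell import state, viewer
from h import *
s=state(); c=viewer.capture("wrist"); c=wristpose(c,s); np.savez("pics/w1.npz",**c)
cv2.imwrite("pics/w1.png",c["frame"][:,:,::-1]); print(s["tcp_pos"],s["qpos"],c["position"])
E
```

```text
[0.5643 0.0996 0.4048] [ 0.0542  0.3202  1.5694 -0.0001  1.2523  1.7984] [0.6419 0.0852 0.3741]
```

View pics/w1.png

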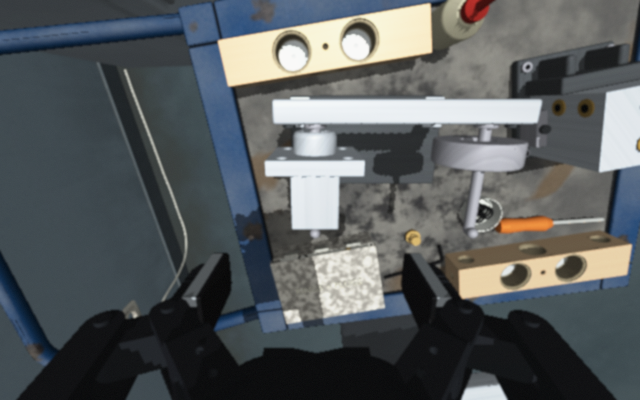

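The boss spans cols 291–339 and rows 176–230, and the plate spans cols 265–364 and rows 150–176. Both look square to the jaws. Now I'll measure.

```bash
python3 - <<'E'
from h import *
for n in ("w1","top0","scene0"):
    c=load(n); P=cloud(c)
    yaw=np.deg2rad(-9.97); R=np.array([[np.cos(yaw),np.sin(yaw)],[-np.sin(yaw),np.cos(yaw)]])
    o=np.array([.5643,.0996]); Q=(P[...,:2]-o)@R.T; X=Q[...,0];Y=Q[...,1];Z=P[...,2]
    m=(c["z_map"]>0)&(abs(Y)<.03)&(abs(X)<.06)&(Z>.163)&(Z<.177)
    # boss top
    q=m&(X<.015)
    print(n,"boss",q.sum(),"x",np.percentile(X[q],[0,1,3,50,97]),"y",np.percentile(Y[q],[0,1,2,98,99,100]),"z",np.median(Z[q]), np.polyfit(X[q],Z[q],1),np.polyfit(Y[q],Z[q],1))
    r=cv2.minAreaRect((np.c_[X[q],Y[q]]*1000).astype(np.float32)); print(r)
    p=(c["z_map"]>0)&(abs(Y)<.045)&(X>.01)&(X<.06)&(Z>.18)&(Z<.192)
    print("plate top",p.sum(),np.percentile(X[p],[0,2,50,98,100]),np.percentile(Y[p],[0,1,99,100]),np.median(Z[p]))
    r=cv2.minAreaRect((np.c_[X[p],Y[p]]*1000).astype(np.float32)); print(r)
    # bar
    b=(c["z_map"]>0)&(X>.05)&(X<.12)&(Y>-.2)&(Y<.1)&(Z>.167)&(Z<.178)
    r=cv2.minAreaRect((np.c_[X[b],Y[b]]*1000).astype(np.float32)); print("bar",r,np.median(Z[b]))
# block top from top
    v=(c["z_map"]>0)&(P[...,0]>.5)&(P[...,0]<.65)&(P[...,1]>-.26)&(P[...,1]<-.12)&(Z>.102)&(Z<.116)
    if v.sum()>50: print("valve",v.sum(),cv2.minAreaRect((P[v][:,:2]*1000).astype(np.float32)),np.median(Z[v]))
E
```

```text
w1 boss 1618 x [-0.0194 -0.0169 -0.0148  0.0016  0.0142] y [-0.0173 -0.017  -0.0166  0.016   0.0164  0.0167] z 0.17021417754017767 [0.0235 0.1701] [-0.0005  0.1701]
((-2.1913108825683594, -0.2631816864013672), (34.321651458740234, 33.95087432861328), 0.29724976420402527)
plate top 1677 [0.0326 0.0329 0.0383 0.043  0.0432] [-0.0322 -0.0316  0.0311  0.0319] 0.18511070703458807
((37.96171188354492, -0.14298248291015625), (64.03115844726562, 10.586729049682617), 89.86012268066406)
bar ((65.09844970703125, -60.04888916015625), (30.254898071289062, 175.9358367919922), 0.04521797224879265) 0.17211684475612385
valve 3447 ((572.5326538085938, -175.06692504882812), (70.68099212646484, 36.70491027832031), 2.2155258655548096) 0.10833516890944384
top0 boss 315 x [-0.0194 -0.018  -0.0161  0.0005  0.0141] y [-0.0157 -0.0154 -0.0152  0.0181  0.0185  0.0186] z 0.17049451498901624 [0.0619 0.1703] [0.0208 0.1703]
((-2.1852378845214844, 1.4476823806762695), (34.334625244140625, 34.34688186645508), 0.14181199669837952)
plate top 231 [0.0326 0.0331 0.0378 0.0433 0.0437] [-0.0305 -0.0302  0.0329  0.0338] 0
[... 407 characters left out ...]
0.0186 -0.0175 -0.0006  0.0142] y [-0.0167 -0.0159 -0.0156  0.0178  0.018   0.0183] z 0.17054584515783455 [0.0776 0.17  ] [-0.054   0.1701]
((-2.328493118286133, 0.8346691131591797), (35.065677642822266, 34.39495849609375), 89.493408203125)
plate top 222 [0.0326 0.033  0.037  0.0443 0.0449] [-0.0314 -0.0309  0.0328  0.0339] 0.1854214376489819
((38.68000030517578, 1.2405776977539062), (12.22785758972168, 65.32139587402344), 0.29597553610801697)
bar ((66.85063934326172, -58.50160217285156), (176.45266723632812, 32.094482421875), 88.93234252929688) 0.1725629302964813
valve 792 ((574.64794921875, -195.20965576171875), (71.20014953613281, 80.75418853759766), 1.799467921257019) 0.10928313396204681
```

```bash
python3 - <<'E'
from h import *
c=load("w1"); P=cloud(c)
yaw=np.deg2rad(-9.97); R=np.array([[np.cos(yaw),np.sin(yaw)],[-np.sin(yaw),np.cos(yaw)]])
Q=(P[...,:2]-np.array([.5643,.0996]))@R.T; X=Q[...,0];Y=Q[...,1];Z=P[...,2]
m=(c["z_map"]>0)&(abs(Y)<.02)&(abs(Y)>.008)&(X<.03)&(X>-.05)&(Z>.163)&(Z<.177)
print("boss front",np.percentile(X[m],[0,1,2,5,50,100]),np.percentile(Z[m],[5,50,95]),np.polyfit(X[m],Z[m],1))
m=(c["z_map"]>0)&(abs(Y)<.006)&(X<-.011)&(X>-.05)&(Z>.13)
print("peg tip",np.percentile(X[m],[0,5,50,100]),Z[m].max(), np.median(Y[m]))
m=(c["z_map"]>0)&(X>.045)&(X<.09)&(Y>-.10)&(Y<-.04)&(Z>.165)&(Z<.18); print("bar at gap",np.percentile(X[m],[0,2,98,100]))
E
```

```text
boss front [-0.0108 -0.0102 -0.0097 -0.0086  0.0101  0.029 ] [0.1692 0.1702 0.1713] [0.0004 0.1702]
peg tip [-0.0194 -0.0183 -0.0151 -0.0123] 0.1711621636396075 -0.00023821258901233144
bar at gap [0.045  0.0468 0.0802 0.0803]
```

```bash
python3 -m crank '[{"tx":3,"ty":0,"tz":48,"wx":0,"wy":0,"wz":0,"fingers":85},{"tx":3,"ty":0,"tz":80,"wx":0,"wy":0,"wz":0,"fingers":85},{"tx":3,"ty":0,"tz":97,"wx":0,"wy":0,"wz":0,"fingers":85},{"tx":3,"ty":0,"tz":97,"wx":0,"wy":0,"wz":0,"fingers":50},{"tx":3,"ty":0,"tz":97,"wx":0,"wy":0,"wz":0,"fingers":50},{"tx":3,"ty":0,"tz":97,"wx":0,"wy":0,"wz":0,"fingers":50},{"tx":3,"ty":0,"tz":97,"wx":0,"wy":0,"wz":0,"fingers":20},{"tx":3,"ty":0,"tz":97,"wx":0,"wy":0,"wz":0,"fingers":20},{"tx":3,"ty":0,"tz":97,"wx":0,"wy":0,"wz":0,"fingers":20},{"tx":3,"ty":0,"tz":97,"wx":0,"wy":0,"wz":0,"fingers":20},{"tx":3,"ty":0,"tz":97,"wx":0,"wy":0,"wz":0,"fingers":20},{"tx":3,"ty":0,"tz":97,"wx":0,"wy":0,"wz":0,"fingers":20}]' 90; python3 - <<'E'
from cell import state, viewer
from h import *
s=state(); c=viewer.capture("wrist"); c=wristpose(c,s); np.savez("pics/w2.npz",**c)
cv2.imwrite("pics/w2.png",c["frame"][:,:,::-1]); print(s)
E
```

```text
time: 3.4
tcp_pos: [0.5684, 0.1004, 0.3094]
tool_rot: [[0.985, -0.171, 0.003], [-0.171, -0.985, 0.0], [0.003, -0.001, -1.0]]
force: [-0.6, -0.8, 6.3]
width: 0.0332
{'time': 3.4, 'qpos': array([ 0.0552,  0.427 ,  1.6675, -0.0001,  1.0439,  1.7975]), 'joint_vel': array([-0.0003, -0.0001, -0.0001,  0.0007,  0.0005, -0.0006]), 'joint_efforts': array([  0.2614, -48.897 , -21.6673,   0.1244,  -0.2116,  -0.0447]), 'tcp_pos': array([0.5684, 0.1004, 0.3094]), 'tool_rot': array([[ 0.9853, -0.1706,  0.0032],
       [-0.1706, -0.9853,  0.0001],
       [ 0.0031, -0.0007, -1.    ]]), 'force': array([-0.6269, -0.8039,  6.2549]), 'ft_torque': array([-0.121 ,  0.0515, -0.0398]), 'width': 0.03318684623038737}
```

View pics/w2.png

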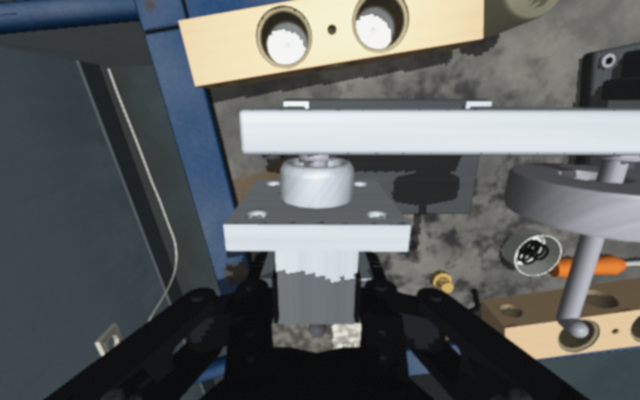

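```bash
python3 -m crank '[{"tx":0,"ty":0,"tz":-3,"wx":0,"wy":0,"wz":0,"fingers":20},{"tx":0,"ty":0,"tz":-6,"wx":0,"wy":0,"wz":0,"fingers":20},{"tx":0,"ty":0,"tz":-9,"wx":0,"wy":0,"wz":0,"fingers":20},{"tx":0,"ty":0,"tz":-12,"wx":0,"wy":0,"wz":0,"fingers":20},{"tx":0,"ty":0,"tz":-12,"wx":0,"wy":0,"wz":0,"fingers":20},{"tx":0,"ty":0,"tz":-12,"wx":0,"wy":0,"wz":0,"fingers":20}]'; python3 - <<'E'
from cell import state, viewer
from h import *
s=state(); c=viewer.capture("wrist"); c=wristpose(c,s); np.savez("pics/w3.npz",**c)
cv2.imwrite("pics/w3.png",c["frame"][:,:,::-1]); print(s["tcp_pos"],s["tool_rot"],s["force"],s["ft_torque"],s["width"])
# flange relative to tool: plate top edge
P=cloud(c); L=(P-s["tcp_pos"])@s["tool_rot"]
m=(c["z_map"]>0)&(abs(L[...,1])<.04)&(L[...,0]>.02)&(L[...,0]<.07)&(L[...,2]>.1)&(L[...,2]<.18)
np.save("pics/L3.npy",L)
for u in (240,260,290,320,350,380,400): print(u,[tuple((L[v,u]*1000).round(1)) for v in (225,235,245,252,270,300)])
E
```

```text
time: 4.05
tcp_pos: [0.5677, 0.1004, 0.3197]
tool_rot: [[0.985, -0.171, -0.0], [-0.171, -0.985, 0.0], [-0.0, -0.0, -1.0]]
force: [0.1, 0.3, -2.3]
width: 0.0328
[0.5677 0.1004 0.3197] [[ 0.9853 -0.1706 -0.    ]
 [-0.1706 -0.9853  0.0001]
 [-0.0001 -0.0001 -1.    ]] [ 0.1415  0.3456 -2.3372] [0.0347 0.0413 0.0116] 0.03282872194916395
240 [(np.float64(38.8), np.float64(-25.2), np.float64(124.8)), (np.float64(35.1), np.float64(-25.5), np.float64(124.7)), (np.float64(31.7), np.float64(-25.5), np.float64(123.9)), (np.float64(-72.7), np.float64(-79.7), np.float64(313.7)), (np.float64(-94.5), np.float64(-81.5), np.float64(313.8)), (np.float64(12.4), np.float64(-26.0), np.float64(119.6))]
260 [(np.float64(39.0), np.float64(-18.2), np.float64(124.4)), (np.float64(35.5), np.float64(-18.3), np.float64(123.9)), (np.float64(31.3), np.float64(-18.8), np.float64(124.7)), (np.float64(7.5), np.float64(-27.1), np.float64(164.1)), (np.float64(7.5), np.float64(-24.1), np.float64(147.3)), (np.float64(12.2), np.float64(-19.0), np.float64(119.8))]
290 [(np.float64(39.0), np.float64(-8.0), np.float64(124.3))
[... 970 characters left out ...]
.7))]
380 [(np.float64(39.1), np.float64(22.7), np.float64(124.3)), (np.float64(35.3), np.float64(23.0), np.float64(124.4)), (np.float64(31.2), np.float64(23.4), np.float64(125.0)), (np.float64(-75.5), np.float64(70.3), np.float64(318.9)), (np.float64(6.9), np.float64(29.7), np.float64(148.2)), (np.float64(11.8), np.float64(23.7), np.float64(120.3))]
400 [(np.float64(39.0), np.float64(29.5), np.float64(124.3)), (np.float64(35.0), np.float64(30.0), np.float64(124.9)), (np.float64(31.1), np.float64(30.4), np.float64(125.1)), (np.float64(-75.4), np.float64(92.0), np.float64(318.8)), (np.float64(-98.5), np.float64(94.3), np.float64(320.1)), (np.float64(7.3), np.float64(32.8), np.float64(126.3))]
```

View pics/w3.png

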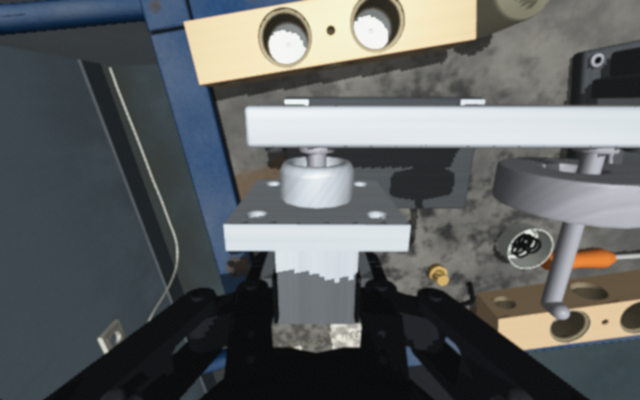

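```bash
python3 -m crank '[{"tx":-15,"ty":0,"tz":0,"wx":0,"wy":0,"wz":0,"fingers":20},{"tx":-35,"ty":0,"tz":0,"wx":0,"wy":0,"wz":0,"fingers":20},{"tx":-55,"ty":0,"tz":0,"wx":0,"wy":0,"wz":0,"fingers":20},{"tx":-75,"ty":0,"tz":0,"wx":0,"wy":0,"wz":0,"fingers":20},{"tx":-95,"ty":0,"tz":0,"wx":0,"wy":0,"wz":0,"fingers":20},{"tx":-110,"ty":0,"tz":0,"wx":0,"wy":0,"wz":0,"fingers":20},{"tx":-110,"ty":0,"tz":0,"wx":0,"wy":0,"wz":0,"fingers":20},{"tx":-110,"ty":0,"tz":0,"wx":0,"wy":0,"wz":0,"fingers":20}]'; python3 - <<'E'
from cell import state, viewer
from h import *
s=state(); c=viewer.capture("wrist"); c=wristpose(c,s); np.savez("pics/w4.npz",**c)
cv2.imwrite("pics/w4.png",c["frame"][:,:,::-1]); print(s["tcp_pos"],s["tool_rot"],s["force"],s["ft_torque"],s["width"])
E
```

```text
time: 4.9
tcp_pos: [0.4599, 0.1192, 0.32]
tool_rot: [[0.985, -0.17, 0.001], [-0.17, -0.985, 0.0], [0.001, -0.0, -1.0]]
force: [-0.3, 0.6, -2.4]
width: 0.0325
[0.4599 0.1192 0.32  ] [[ 0.9854 -0.1704  0.0015]
 [-0.1704 -0.9854  0.0001]
 [ 0.0014 -0.0004 -1.    ]] [-0.3123  0.5911 -2.412 ] [ 0.0144 -0.0396  0.0056] 0.032465091452444694
```

View pics/w4.png

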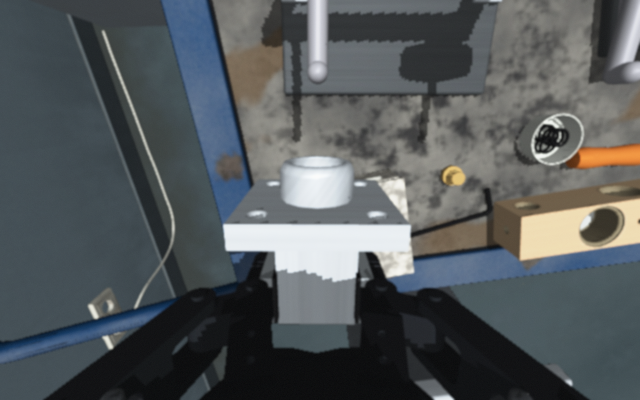

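```bash
python3 -m crank '[{"tx":-5,"ty":30,"tz":0,"wx":0,"wy":0,"wz":0,"fingers":20},{"tx":-9,"ty":62,"tz":0,"wx":0,"wy":0,"wz":0,"fingers":20},{"tx":-9,"ty":94,"tz":0,"wx":0,"wy":0,"wz":-2,"fingers":20},{"tx":-5,"ty":126,"tz":0,"wx":0,"wy":0,"wz":-4,"fingers":20},{"tx":3,"ty":158,"tz":0,"wx":0,"wy":0,"wz":-6,"fingers":20},{"tx":11,"ty":190,"tz":0,"wx":0,"wy":0,"wz":-8,"fingers":20},{"tx":20,"ty":222,"tz":0,"wx":0,"wy":0,"wz":-10,"fingers":20},{"tx":29,"ty":254,"tz":0,"wx":0,"wy":0,"wz":-11.1,"fingers":20},{"tx":38,"ty":286,"tz":0,"wx":0,"wy":0,"wz":-11.1,"fingers":20},{"tx":46.5,"ty":312.7,"tz":0,"wx":0,"wy":0,"wz":-11.1,"fingers":20},{"tx":46.5,"ty":312.7,"tz":0,"wx":0,"wy":0,"wz":-11.1,"fingers":20},{"tx":46.5,"ty":312.7,"tz":0,"wx":0,"wy":0,"wz":-11.1,"fingers":20}]'; python3 - <<'E'
from cell import state, viewer
from h import *
s=state(); c=viewer.capture("wrist"); c=wristpose(c,s); np.savez("pics/w5.npz",**c,tcp=s["tcp_pos"],rot=s["tool_rot"])
cv2.imwrite("pics/w5.png",c["frame"][:,:,::-1]); print(s["tcp_pos"],s["tool_rot"],s["force"],s["ft_torque"],s["width"])
for n in("top","scene"):
    d=viewer.capture(n); np.savez(f"pics/{n}5.npz",**d); cv2.imwrite(f"pics/{n}5.png",d["frame"][:,:,::-1])
P=cloud(c); L=(P-s["tcp_pos"])@s["tool_rot"]; z=c["z_map"]
X,Y,Z=L[...,0]*1e3,L[...,1]*1e3,L[...,2]*1e3
m=(z>0)&(abs(Y)<36)&(X>22)&(X<48)&(Z>120)&(Z<129); print("plate",np.percentile(X[m],[0,1,50,99,100]),np.percentile(Y[m],[0,1,99,100]),np.median(Z[m]),cv2.minAreaRect(np.c_[X[m],Y[m]].astype(np.float32)))
m=(z>0)&(abs(Y)<18)&(X>-8)&(X<26)&(Z>134)&(Z<145); print("boss",np.percentile(Y[m],[0,1,99,100]),np.median(Z[m]),np.polyfit(X[m],Z[m],1),np.polyfit(Y[m],Z[m],1))
for n,e in(("w",c),("top",load("top5")),("scene",load("scene5"))):
    P=cloud(e);z=e["z_map"]
    v=(z>0)&(P[...,0]>.5)&(P[...,0]<.65)&(P[...,1]>-.26)&(P[...,1]<-.12)&(P[...,2]>.104)&(P[...,2]<.113)
    if v.sum()>50: print(n,"valve",v.sum(),cv2.minAreaRect((P[v][:,:2]*1000).astype(np.float32)),np.median(P[v][:,2]))
    b=(z>0)&(P[...,0]>.35)&(P[...,0]<.52)&(P[...,1]>-.3)&(P[...,1]<-.03)&(P[...,2]>.037)&(P[...,2]<.05)
    if b.sum()>50: print(n,"b55",b.sum(),cv2.minAreaRect((P[b][:,:2]*1000).astype(np.float32)),P[b][:,0].max())
E
```

```text
time: 6.15
tcp_pos: [0.4524, -0.1981, 0.3196]
tool_rot: [[1.0, 0.02, 0.0], [0.02, -1.0, 0.0], [0.0, -0.0, -1.0]]
force: [0.2, 1.1, -1.2]
width: 0.0331
[ 0.4524 -0.1981  0.3196] [[ 0.9998  0.0202  0.0004]
 [ 0.0202 -0.9998  0.0001]
 [ 0.0004 -0.     -1.    ]] [ 0.2377  1.0778 -1.2429] [ 0.0263  0.0468 -0.0197] 0.03307571528455175
plate [28.2763 28.8506 34.929  39.3195 39.6721] [-31.1087 -30.0788  32.6008  33.5838] 124.55446666627137 ((33.976585388183594, 1.2382583618164062), (11.394055366516113, 64.69327545166016), 0.012168210931122303)
boss [-17.9921 -17.1123  17.7169  17.987 ] 139.2361453166722 [  0.0186 138.913 ] [  0.0202 139.0328]
w valve 12431 ((560.568603515625, -196.71778869628906), (44.62052917480469, 76.37757110595703), 1.2065489292144775) 0.10822910107362227
w b55 3250 ((389.5378112792969, -163.40811157226562), (210.8132781982422, 44.84745407104492), 89.856689453125) 0.4121276221494274
top valve 1196 ((573.56640625, -194.6102294921875), (70.57353210449219, 76.70464324951172), 1.3893417119979858) 0.10917773801224484
top b55 1339 ((390.091552734375, -161.2974853515625), (210.6343231201172, 43.55405044555664), 89.92121124267578) 0.41192916507839356
scene valve 748 ((574.57080078125, -195.12640380859375), (70.89678955078125, 80.0335464477539), 1.5054439306259155) 0.10934214877427084
scene b55 1283 ((390.9781799316406, -163.16123962402344), (43.88274383544922, 216.0435333251953), 0.1655929535627365) 0.41262005577057514
```

View pics/w5.png

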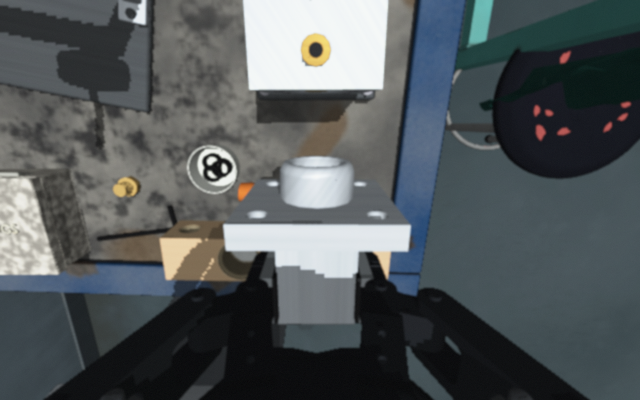

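View pics/scene5.png

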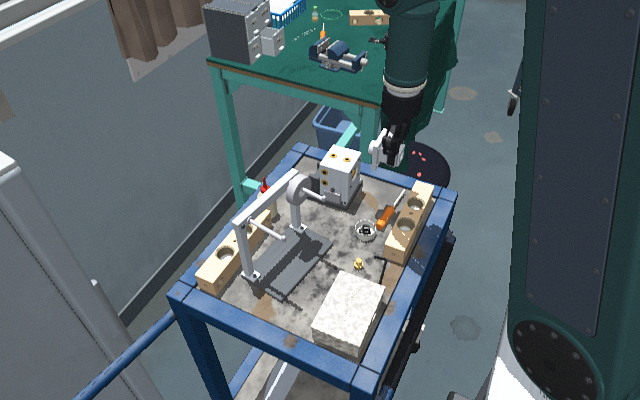

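```bash
python3 -m crank '[{"tx":0,"ty":0,"tz":20,"wx":0,"wy":0,"wz":0,"fingers":20},{"tx":0,"ty":-0.4,"tz":45,"wx":0,"wy":0,"wz":0,"fingers":20},{"tx":0,"ty":-0.4,"tz":70,"wx":0,"wy":0,"wz":-0.2,"fingers":20},{"tx":0,"ty":-0.4,"tz":84,"wx":0,"wy":0,"wz":-0.2,"fingers":20},{"tx":0,"ty":-0.4,"tz":88.6,"wx":0,"wy":0,"wz":-0.2,"fingers":20},{"tx":0,"ty":-0.4,"tz":88.6,"wx":0,"wy":0,"wz":-0.2,"fingers":20},{"tx":0,"ty":-0.4,"tz":88.6,"wx":0,"wy":0,"wz":-0.2,"fingers":20}]'; cat > m.py <<'E'
import sys
from cell import state, viewer
from h import *
t=sys.argv[1]
s=state(); c=viewer.capture("wrist"); c=wristpose(c,s); np.savez(f"pics/w{t}.npz",**c,tcp=s["tcp_pos"],rot=s["tool_rot"])
cv2.imwrite(f"pics/w{t}.png",c["frame"][:,:,::-1]); print(s["time"],s["tcp_pos"],s["tool_rot"],s["force"],s["ft_torque"],s["width"])
d=viewer.capture("scene"); np.savez(f"pics/scene{t}.npz",**d); cv2.imwrite(f"pics/scene{t}.png",cv2.resize(d["frame"][120:250,290:490,::-1],None,fx=4,fy=4,interpolation=cv2.INTER_CUBIC))
P=cloud(c); L=(P-s["tcp_pos"])@s["tool_rot"]; z=c["z_map"]
X,Y,Z=L[...,0]*1e3,L[...,1]*1e3,L[...,2]*1e3
m=(z>0)&(abs(Y)<36)&(X>22)&(X<48)&(Z>120)&(Z<129); print("plate",np.percentile(X[m],[0,1,50,99,100]),np.percentile(Y[m],[0,1,99,100]),np.median(Z[m]),cv2.minAreaRect(np.c_[X[m],Y[m]].astype(np.float32)))
m=(z>0)&(abs(Y)<14)&(X>-2)&(X<24)&(Z>134)&(Z<145); print("boss",np.median(Z[m]),np.polyfit(X[m],Z[m],1),np.polyfit(Y[m],Z[m],1))
m=(z>0)&(abs(Y-1.2)<3)&(X>41)&(X<56)&(Z>135)&(Z<150); 
if m.sum()>9: print("spigot top",m.sum(),np.median(Z[m]),np.polyfit(X[m],Z[m],1),X[m].max())
v=(z>0)&(P[...,0]>.5)&(P[...,0]<.65)&(P[...,1]>-.26)&(P[...,1]<-.12)&(P[...,2]>.104)&(P[...,2]<.113)
print("valve tool frame",v.sum(),cv2.minAreaRect(np.c_[X[v],Y[v]].astype(np.float32)),np.median(Z[v]))
E
python3 m.py 6
```

```text
time: 7.0
tcp_pos: [0.4522, -0.1964, 0.2318]
tool_rot: [[1.0, 0.026, 0.001], [0.026, -1.0, -0.001], [0.001, 0.001, -1.0]]
force: [-0.4, 0.3, -2.5]
width: 0.0327
7.0 [ 0.4522 -0.1964  0.2318] [[ 0.9997  0.0263  0.0011]
 [ 0.0263 -0.9997 -0.0005]
 [ 0.001   0.0005 -1.    ]] [-0.4232  0.2648 -2.4589] [0.0316 0.0424 0.0239] 0.03270087894682186
plate [28.3213 28.8044 34.8889 39.2807 39.6961] [-30.8868 -30.0644  32.6971  33.5511] 124.55748204459319 ((33.979095458984375, 1.338775634765625), (11.23193359375, 64.43644714355469), 0.28077614307403564)
boss 139.28132448922037 [  0.0024 139.2697] [  0.0016 139.2928]
spigot top 577 141.0243856988774 [  0.1097 135.8144] 55.00541337768697
valve tool frame 20861 ((95.74490356445312, 2.971782684326172), (19.65059471130371, 77.16519165039062), 0.12411715090274811) 123.65637085734252
```

View pics/w6.png

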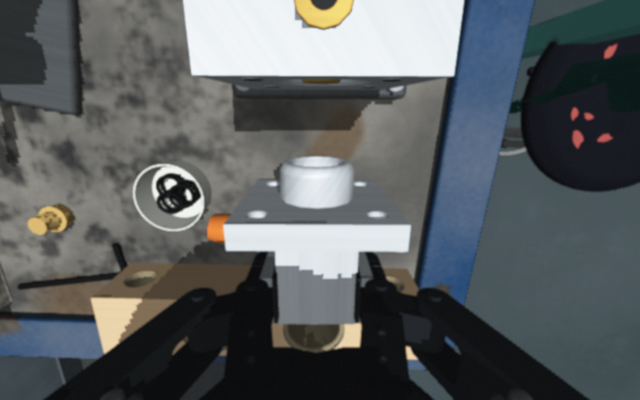

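View pics/scene6.png

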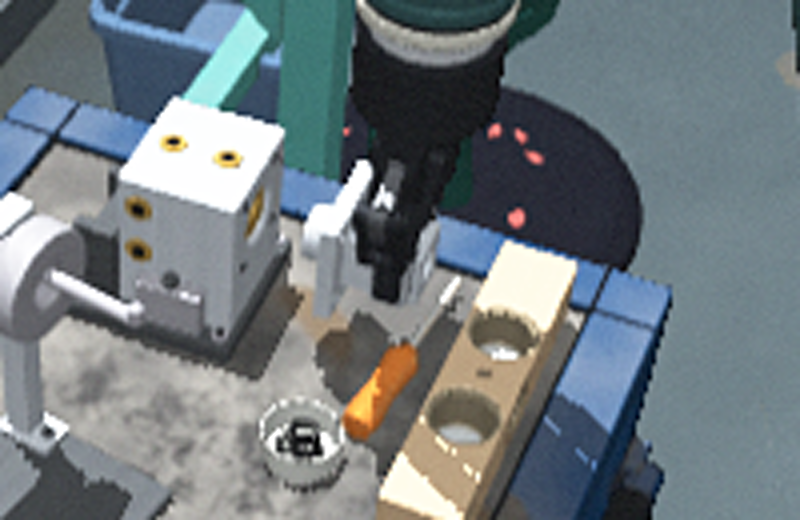

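```bash
python3 -m crank '[{"tx":0,"ty":1.7,"tz":0.3,"wx":0,"wy":0,"wz":0,"fingers":20},{"tx":8,"ty":1.7,"tz":0.3,"wx":0,"wy":0,"wz":0,"fingers":20},{"tx":16,"ty":1.7,"tz":0.3,"wx":0,"wy":0,"wz":0,"fingers":20},{"tx":23,"ty":1.7,"tz":0.3,"wx":0,"wy":0,"wz":0,"fingers":20},{"tx":26,"ty":1.7,"tz":0.3,"wx":0,"wy":0,"wz":0,"fingers":20},{"tx":26,"ty":1.7,"tz":0.3,"wx":0,"wy":0,"wz":0,"fingers":20},{"tx":26,"ty":1.7,"tz":0.3,"wx":0,"wy":0,"wz":0,"fingers":20}]';python3 m.py 7
```

```text
time: 7.8
tcp_pos: [0.4777, -0.1974, 0.2306]
tool_rot: [[1.0, 0.026, -0.001], [0.026, -1.0, 0.0], [-0.001, -0.0, -1.0]]
force: [-0.2, 0.1, -1.9]
width: 0.0332
7.8 [ 0.4777 -0.1974  0.2306] [[ 0.9997  0.0259 -0.0006]
 [ 0.0259 -0.9997  0.0004]
 [-0.0006 -0.0004 -1.    ]] [-0.1533  0.0966 -1.9355] [-0.0226  0.0537  0.0428] 0.0332388735258752
plate [28.3595 28.9018 34.933  39.2971 39.7312] [-30.8991 -30.0981  32.6536  33.4452] 124.54046385194378 ((34.01753616333008, 1.309640884399414), (11.292746543884277, 64.34487915039062), 0.5006701946258545)
boss 139.30841999700834 [  0.0024 139.2871] [ -0.0003 139.3105]
spigot top 578 140.98707627245744 [  0.1115 135.745 ] 55.124486759746375
valve tool frame 48170 ((66.78610229492188, 1.4841804504394531), (76.81521606445312, 77.32991027832031), 0.08177689462900162) 122.46071443805118
```

View pics/w7.png

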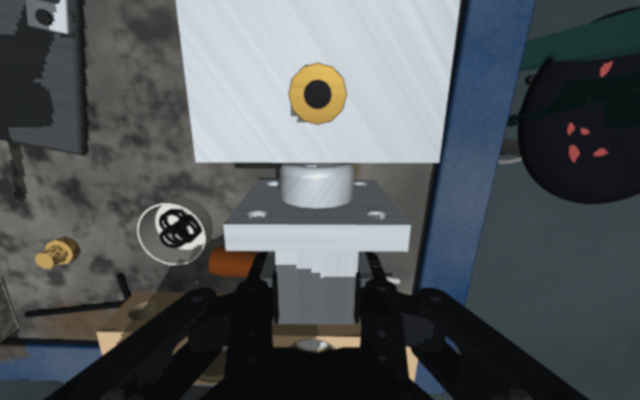

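View pics/scene7.png

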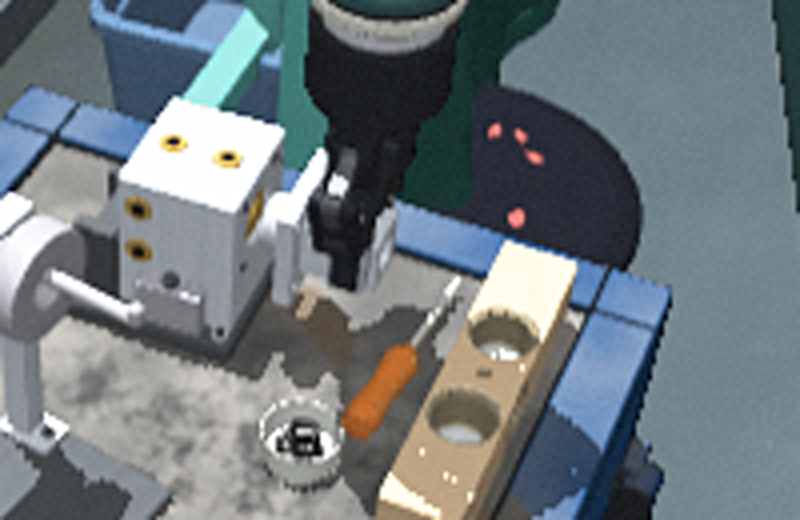

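```bash
python3 - <<'E'
from h import *
for t in "67":
    c=load("w"+t);P=cloud(c);L=(P-c["tcp"])@c["rot"]*1e3;X,Y,Z=[L[...,i] for i in range(3)]
    m=(X>60)&(Z>117)&(Z<130)&(abs(Y)<45)&(c["z_map"]>0)
    print(t,m.sum(),np.percentile(Z[m],[5,50,95]),np.percentile(Y[m],[0.3,99.7]),np.percentile(X[m],[0,.5]),np.polyfit(X[m],Z[m],1),np.polyfit(Y[m],Z[m],1))
E
```

```text
6 21009 [122.058  123.6628 124.9398] [-34.8488  40.7871] [85.2802 85.9979] [ -0.0407 127.5441] [ -0.0003 123.6488]
7 42874 [120.7124 122.3549 123.4706] [-36.4315  39.189 ] [60.649  61.0822] [  0.0035 121.9864] [ -0.0011 122.2809]
```

```bash
python3 -m crank '[{"tx":0,"ty":0,"tz":-0.8,"wx":0,"wy":0,"wz":0,"fingers":20},{"tx":3,"ty":0,"tz":-0.8,"wx":0,"wy":0,"wz":0,"fingers":20},{"tx":6,"ty":0,"tz":-0.8,"wx":0,"wy":0,"wz":0,"fingers":20},{"tx":9,"ty":0,"tz":-0.8,"wx":0,"wy":0,"wz":0,"fingers":20},{"tx":12,"ty":0,"tz":-0.8,"wx":0,"wy":0,"wz":0,"fingers":20},{"tx":12,"ty":0,"tz":-0.8,"wx":0,"wy":0,"wz":0,"fingers":20},{"tx":12,"ty":0,"tz":-0.8,"wx":0,"wy":0,"wz":0,"fingers":20}]';python3 m.py 8
```

```text
time: 8.6
tcp_pos: [0.4891, -0.1972, 0.2315]
tool_rot: [[1.0, 0.026, -0.002], [0.026, -1.0, 0.0], [-0.002, -0.0, -1.0]]
force: [-4.9, -2.5, 1.1]
width: 0.0328
8.6 [ 0.4891 -0.1972  0.2315] [[ 0.9997  0.026  -0.0021]
 [ 0.026  -0.9997  0.0003]
 [-0.0021 -0.0003 -1.    ]] [-4.9447 -2.5461  1.103 ] [-0.2803  0.6388 -0.1044] 0.0328371496685186
plate [28.2347 28.8102 34.8607 39.2482 39.6238] [-30.9144 -29.9661  32.6446  33.6159] 124.48872006267257 ((33.94130325317383, 1.3343009948730469), (11.184459686279297, 64.54000091552734), 0.41887664794921875)
boss 139.2899742709631 [  0.0011 139.2752] [  0.0006 139.286 ]
spigot top 106 140.61070428087064 [ -0.1185 145.687 ] 44.02543892707539
valve tool frame 57653 ((58.55583190917969, 3.2073097229003906), (94.88394927978516, 98.84489440917969), 1.4414902925491333) 123.12619835450555
```

View pics/w8.png

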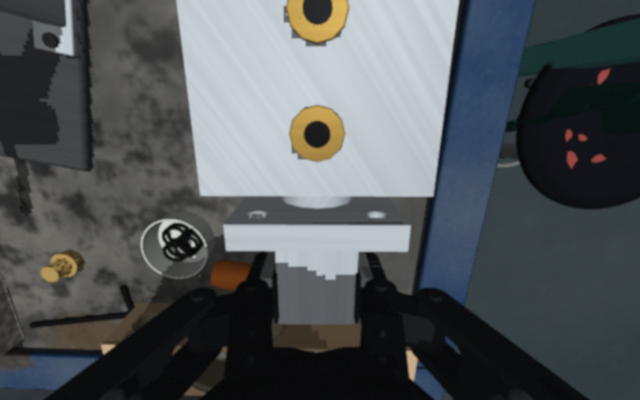

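```bash
python3 - <<'E'
from cell import state
from h import *
c=load("w8");P=cloud(c);L=(P-c["tcp"])@c["rot"]*1e3;X,Y,Z=[L[...,i] for i in range(3)]
m=(X>52)&(Z>117)&(Z<130)&(Y<42)&(Y>-45)&(c["z_map"]>0)
print(m.sum(),np.percentile(Z[m],[5,50,95]),np.percentile(Y[m],[0.3,99.7]),np.percentile(X[m&(Z<124)],[0,.5]))
m=(X>40)&(X<60)&(abs(Y)<20)&(Z<125)&(c["z_map"]>0);print(np.percentile(X[m],[0,1,2,5]))
s=state();print(s["time"],s["force"],s["tcp_pos"])
E
```

```text
48809 [121.0859 123.0317 124.1575] [-36.5031  39.0671] [52.0042 52.3445]
[49.0155 49.5472 49.6713 49.9786]
8.7 [-5.6176 -2.3978  1.8276] [ 0.489  -0.1972  0.2314]
```

```bash
python3 -m crank '[{"tx":1.5,"ty":0,"tz":0,"wx":0,"wy":0,"wz":0,"fingers":20},{"tx":3,"ty":0,"tz":0,"wx":0,"wy":0,"wz":0,"fingers":20},{"tx":4.5,"ty":0,"tz":0,"wx":0,"wy":0,"wz":0,"fingers":20},{"tx":6,"ty":0,"tz":0,"wx":0,"wy":0,"wz":0,"fingers":20},{"tx":7.5,"ty":0,"tz":0,"wx":0,"wy":0,"wz":0,"fingers":20},{"tx":8.5,"ty":0,"tz":0,"wx":0,"wy":0,"wz":0,"fingers":20},{"tx":8.5,"ty":0,"tz":0,"wx":0,"wy":0,"wz":0,"fingers":20}]';python3 m.py 9
```

```text
time: 9.4
tcp_pos: [0.4966, -0.197, 0.2314]
tool_rot: [[1.0, 0.026, -0.005], [0.026, -1.0, 0.001], [-0.005, -0.001, -1.0]]
force: [-8.4, -4.1, 4.0]
width: 0.0332
9.4 [ 0.4966 -0.197   0.2314] [[ 0.9996  0.0262 -0.0045]
 [ 0.0262 -0.9997  0.0006]
 [-0.0045 -0.0007 -1.    ]] [-8.3545 -4.1118  4.019 ] [-0.5073  1.1218 -0.1476] 0.03318153259247671
plate [28.2251 28.9102 38.3318 47.8655 47.9952] [-35.9996 -34.129   34.0586  35.9792] 123.95422529743036 ((38.109169006347656, -0.010406494140625), (19.769330978393555, 71.97885131835938), 0.002174501307308674)
boss 139.25532555145554 [ -0.0029 139.2877] [  0.0013 139.2599]
valve tool frame 63651 ((54.24003601074219, 1.416900634765625), (101.97801208496094, 100.38606262207031), 0.1608077883720398) 122.88330019493165
```

View pics/w9.png

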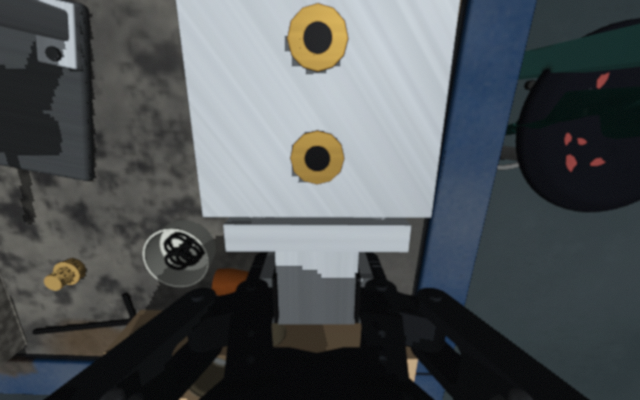

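```bash
python3 -m crank '[{"tx":0,"ty":0.4,"tz":-0.4,"wx":0,"wy":0,"wz":0,"fingers":20},{"tx":0,"ty":0.7,"tz":-0.8,"wx":0,"wy":0,"wz":0,"fingers":20},{"tx":0,"ty":0.7,"tz":-0.8,"wx":0,"wy":0,"wz":0,"fingers":20},{"tx":0,"ty":0.7,"tz":-0.8,"wx":0,"wy":0,"wz":0,"fingers":20}]';python3 m.py 10; python3 - <<'E'
from h import *
for t in ("9","10"):
    c=load("w"+t);P=cloud(c);L=(P-c["tcp"])@c["rot"]*1e3;X,Y,Z=[L[...,i] for i in range(3)]
    m=(X>52)&(Z>117)&(Z<130)&(Y<42)&(Y>-45)&(c["z_map"]>0)
    print(np.percentile(Z[m],[5,50,95]),np.percentile(Y[m],[0.3,99.7]))
    m=(X>27)&(X<38)&(Z>120)&(Z<129)&(Y<36)&(Y>-36)&(c["z_map"]>0); print("plate",np.percentile(Y[m],[.3,99.7]),np.median(Z[m]))
E
```

```text
time: 9.9
tcp_pos: [0.496, -0.1973, 0.2317]
tool_rot: [[1.0, 0.026, -0.006], [0.026, -1.0, 0.002], [-0.006, -0.002, -1.0]]
force: [-8.6, -2.3, 1.3]
width: 0.0328
9.9 [ 0.496  -0.1973  0.2317] [[ 0.9996  0.0261 -0.0061]
 [ 0.0261 -0.9997  0.0017]
 [-0.0061 -0.0019 -1.    ]] [-8.6076 -2.3341  1.3446] [-0.3676  1.261  -0.138 ] 0.03280164380153719
plate [27.9229 28.874  37.8791 47.8666 47.9997] [-35.9996 -33.9855  33.84    35.9998] 124.12410133954998 ((37.962928771972656, -0.002593994140625), (20.075284957885742, 72.00003051757812), 0.019661590456962585)
boss 139.25403926688716 [ -0.     139.2747] [  0.0016 139.2746]
valve tool frame 62980 ((55.35659408569336, 2.3985671997070312), (101.29071044921875, 100.74445343017578), 1.5753904581069946) 123.00804045139321
[120.732  122.7743 123.8824] [-36.4746  39.1597]
plate [-30.474   33.1706] 124.31994721164983
[120.8282 122.8883 124.0173] [-36.4994  39.092 ]
plate [-30.4939  33.131 ] 124.40556225534561
```

```bash
python3 -m crank '[{"tx":1,"ty":0.3,"tz":-0.4,"wx":0,"wy":0,"wz":0,"fingers":20},{"tx":2,"ty":0.3,"tz":-0.5,"wx":0,"wy":0,"wz":0,"fingers":20},{"tx":2.7,"ty":0.3,"tz":-0.5,"wx":0,"wy":0,"wz":0,"fingers":20},{"tx":2.7,"ty":0.3,"tz":-0.5,"wx":0,"wy":0,"wz":0,"fingers":20},{"tx":2.7,"ty":0.3,"tz":-0.5,"wx":0,"wy":0,"wz":0,"fingers":20}]';python3 m.py 11|head -4
```

```text
time: 10.5
tcp_pos: [0.4982, -0.1973, 0.2318]
tool_rot: [[1.0, 0.026, -0.008], [0.026, -1.0, 0.002], [-0.008, -0.003, -1.0]]
force: [-9.4, -2.6, -0.6]
width: 0.0333
10.5 [ 0.4982 -0.1973  0.2318] [[ 0.9996  0.0263 -0.0076]
 [ 0.0263 -0.9997  0.0023]
 [-0.0076 -0.0025 -1.    ]] [-9.4026 -2.6455 -0.5731] [-0.3727  1.501  -0.0257] 0.03328306531704341
plate [28.2193 28.8861 38.6408 47.8283 47.9987] [-35.9726 -34.1488  34.2321  35.9978] 124.00174050048004 ((38.109962463378906, 0.012187957763671875), (19.7785701751709, 71.97048950195312), 0.003093188162893057)
```

View pics/w11.png

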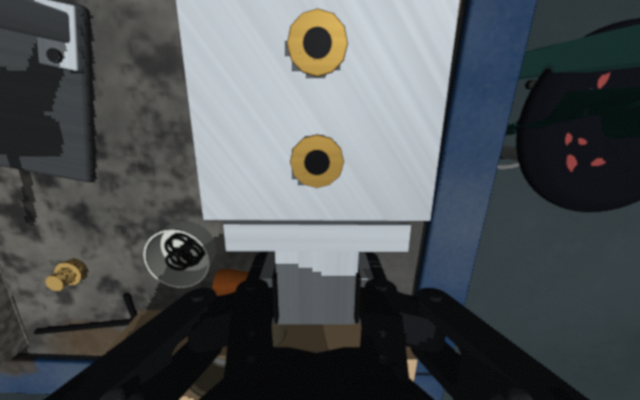

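```bash
python3 -m crank '[{"tx":0.7,"ty":0.2,"tz":0,"wx":0,"wy":0,"wz":0,"fingers":20},{"tx":1.4,"ty":0.2,"tz":0,"wx":0,"wy":0,"wz":0,"fingers":20},{"tx":2,"ty":0.2,"tz":0,"wx":0,"wy":0,"wz":0,"fingers":20},{"tx":2,"ty":0.2,"tz":0,"wx":0,"wy":0,"wz":0,"fingers":20},{"tx":2,"ty":0.2,"tz":0,"wx":0,"wy":0,"wz":0,"fingers":20}]';python3 m.py 12|head -4
```

```text
time: 11.1
tcp_pos: [0.5, -0.1973, 0.2318]
tool_rot: [[1.0, 0.026, -0.008], [0.026, -1.0, 0.003], [-0.008, -0.003, -1.0]]
force: [-10.6, -1.9, 1.0]
width: 0.0332
11.1 [ 0.5    -0.1973  0.2318] [[ 0.9996  0.0264 -0.0083]
 [ 0.0264 -0.9996  0.0026]
 [-0.0082 -0.0028 -1.    ]] [-10.6014  -1.9022   0.9984] [-0.3745  1.533  -0.0949] 0.03315836288778788
plate [28.277  28.8865 39.6281 47.8374 47.9995] [-35.9945 -34.5219  34.6698  35.9404] 123.80371770582249 ((38.135589599609375, -0.025806427001953125), (71.93501281738281, 19.720766067504883), 89.9926528930664)
```

View pics/w12.png

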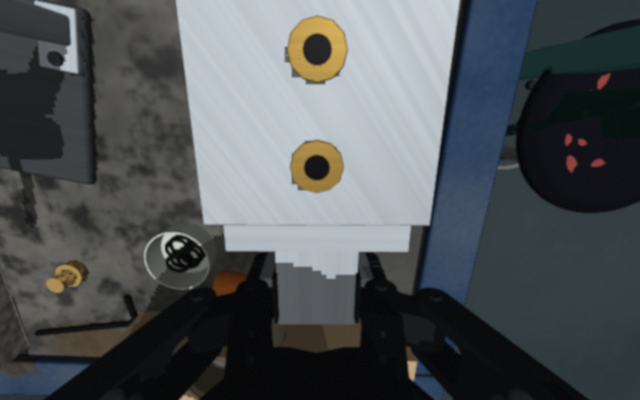

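```bash
python3 -m crank '[{"tx":0.5,"ty":0.1,"tz":0,"wx":0,"wy":0,"wz":0,"fingers":20},{"tx":1,"ty":0.1,"tz":0,"wx":0,"wy":0,"wz":0,"fingers":20},{"tx":1,"ty":0.1,"tz":0,"wx":0,"wy":0,"wz":0,"fingers":20},{"tx":1,"ty":0.1,"tz":0,"wx":0,"wy":0,"wz":0,"fingers":20}]';python3 m.py 13|head -3
```

```text
time: 11.6
tcp_pos: [0.5007, -0.1973, 0.2317]
tool_rot: [[1.0, 0.026, -0.009], [0.026, -1.0, 0.003], [-0.009, -0.003, -1.0]]
force: [-11.7, -2.4, 0.7]
width: 0.0333
11.6 [ 0.5007 -0.1973  0.2317] [[ 0.9996  0.0265 -0.009 ]
 [ 0.0265 -0.9996  0.0028]
 [-0.009  -0.003  -1.    ]] [-11.703   -2.4233   0.702 ] [-0.3694  1.6965 -0.0849] 0.03331578910101907
```

```bash
python3 -m crank '[{"tx":0.5,"ty":0,"tz":0,"wx":0,"wy":0,"wz":0,"fingers":20},{"tx":1,"ty":0,"tz":0,"wx":0,"wy":0,"wz":0,"fingers":20},{"tx":1,"ty":0,"tz":0,"wx":0,"wy":0,"wz":0,"fingers":20},{"tx":1,"ty":0,"tz":0,"wx":0,"wy":0,"wz":0,"fingers":20}]';python3 m.py 14|head -3
```

```text
time: 12.1
tcp_pos: [0.501, -0.1973, 0.2317]
tool_rot: [[1.0, 0.027, -0.011], [0.027, -1.0, 0.003], [-0.011, -0.003, -1.0]]
force: [-14.8, -4.4, 3.2]
width: 0.0332
12.1 [ 0.501  -0.1973  0.2317] [[ 0.9996  0.0267 -0.0106]
 [ 0.0268 -0.9996  0.0028]
 [-0.0105 -0.0031 -0.9999]] [-14.7996  -4.4399   3.1803] [-0.4562  1.9737 -0.0616] 0.03320907804847246
```

```bash
python3 -m crank '[{"tx":0,"ty":0.2,"tz":-0.2,"wx":0,"wy":0,"wz":0,"fingers":20},{"tx":0,"ty":0.3,"tz":-0.3,"wx":0,"wy":0,"wz":0,"fingers":20},{"tx":0,"ty":0.3,"tz":-0.3,"wx":0,"wy":0,"wz":0,"fingers":20},{"tx":0,"ty":0.3,"tz":-0.3,"wx":0,"wy":0,"wz":0,"fingers":20},{"tx":0,"ty":0.3,"tz":-0.3,"wx":0,"wy":0,"wz":0,"fingers":20},{"tx":0,"ty":0.3,"tz":-0.3,"wx":0,"wy":0,"wz":0,"fingers":20}]';python3 m.py 15; python3 - <<'E'
from h import *
c=load("w15");P=cloud(c);L=(P-c["tcp"])@c["rot"]*1e3;X,Y,Z=[L[...,i] for i in range(3)]
ok=c["z_map"]>0
m=ok&(X>43)&(Z>115)&(Z<130)&(Y<42)&(Y>-45)
print("block",np.median(Z[m]),np.percentile(Y[m],[.3,99.7]))
m=ok&(X>27)&(X<38)&(Z>120)&(Z<129)&(abs(Y)<36); print("plate",np.percentile(Y[m],[.3,99.7]),np.median(Z[m]),np.polyfit(Y[m],Z[m],1))
for v in range(212,256,3): print(v,(P[v,317]*1e3).round(1),c["frame"][v,317])
E
```

```text
time: 12.8
tcp_pos: [0.501, -0.1974, 0.2318]
tool_rot: [[1.0, 0.027, -0.011], [0.027, -1.0, 0.003], [-0.011, -0.004, -1.0]]
force: [-14.2, -2.1, 0.6]
width: 0.0332
12.8 [ 0.501  -0.1974  0.2318] [[ 0.9996  0.0266 -0.0108]
 [ 0.0267 -0.9996  0.0033]
 [-0.0107 -0.0036 -0.9999]] [-14.1565  -2.0538   0.6033] [-0.3978  1.9148 -0.0369] 0.03317276687726356
plate [28.1054 28.9476 39.5948 47.845  47.9996] [-35.9923 -34.6882  34.6469  35.9824] 123.66639591725105 ((38.06513977050781, -0.00079345703125), (71.98078155517578, 19.88961410522461), 89.95679473876953)
boss 139.27360401994463 [ -0.0022 139.3015] [  0.0016 139.2807]
valve tool frame 65010 ((53.17610549926758, 2.497478485107422), (105.34937286376953, 100.55233001708984), 1.341874122619629) 122.81393772361349
block 122.72189665617854 [-36.5712  39.0466]
plate [-30.5526  33.1255] 124.30518496380925 [  0.0005 124.3218]
212 [ 543.5 -197.1  107.6] [180 188 195]
215 [ 542.7 -197.1  108.4] [178 186 193]
218 [ 541.8 -197.1  108.8] [178 186 193]
221 [ 540.7 -197.1  108.8] [179 187 193]
224 [ 539.7 -197.2  108.9] [179 187 194]
227 [ 537.9 -197.2  107.4] [179 188 193]
230 [ 536.8 -197.3  107.4] [182 190 196]
233 [ 534.9 -197.3  105.7] [181 189 196]
236 [ 534.9 -197.3  108.1] [180 188 195]
239 [ 533.7 -197.3  108. ] [176 184 190]
242 [ 531.9 -197.4  106.8] [175 184 190]
245 [ 531.  -197.4  107.1] [178 185 192]
248 [ 530.3 -197.4  108. ] [177 184 191]
251 [ 528.3 -197.5  106.5] [176 184 190]
254 [ 519.  -197.8   92.1] [178 186 192]
```

View pics/w15.png

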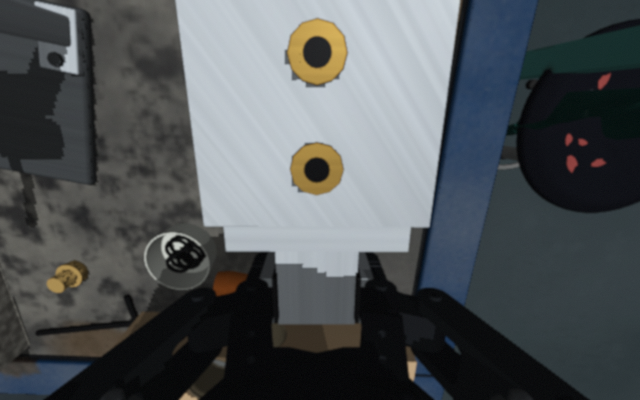

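View pics/scene15.png

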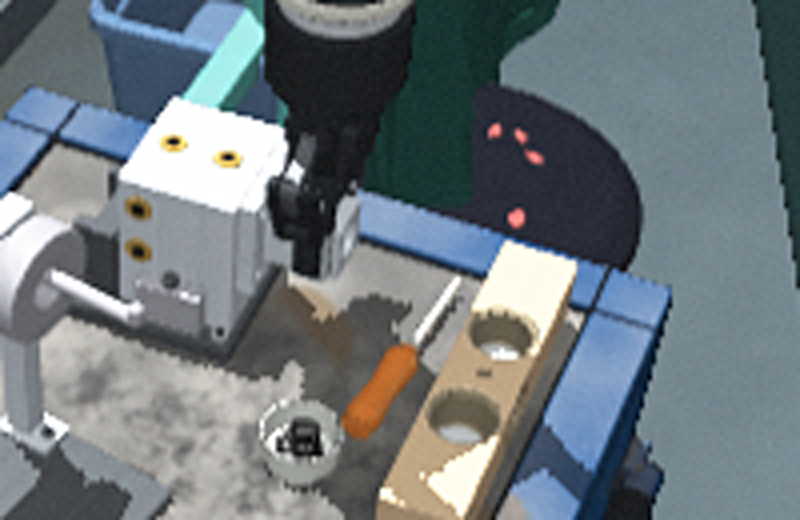

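```bash
python3 -m crank '[{"tx":0.2,"ty":0,"tz":0,"wx":0,"wy":0,"wz":0,"fingers":20},{"tx":0.2,"ty":0,"tz":0,"wx":0,"wy":0,"wz":0,"fingers":20},{"tx":0.2,"ty":0,"tz":0,"wx":0,"wy":0,"wz":0,"fingers":20},{"tx":0.2,"ty":0,"tz":0,"wx":0,"wy":0,"wz":0,"fingers":20},{"tx":0.2,"ty":0,"tz":0,"wx":0,"wy":0,"wz":0,"fingers":20}]'; python3 -c "
from cell import robot,state
s=state();print(s['force'],s['width'],s['joint_vel']);print(robot.close_job());print(state()['force'])"
```

```text
time: 13.4
tcp_pos: [0.501, -0.1974, 0.2318]
tool_rot: [[1.0, 0.027, -0.011], [0.027, -1.0, 0.003], [-0.011, -0.004, -1.0]]
force: [-14.6, -2.8, 2.0]
width: 0.0332
[-14.55726885  -2.75662503   2.01599344] 0.03317896755878161 [ 0.00045539  0.00191946  0.00070192  0.00032492  0.00106379 -0.00059081]
the job is handed in; nothing more can be done
None
the job is handed in; nothing more can be done
```

I lifted the flange about 10 mm off the left peg, drew it clear, and pushed its spigot into the valve until the plate met the block. I handed it in at 13.4 s, still gripped and pressing. Handing in returned no verdict.

**Last checks before handing in:**
- **Push:** 14.6 N along the bore. I took it as home because the last 1 mm of commanded push moved the tool only 0.3 mm, while the force rose by about 3 N.
- **Gap:** none visible between plate and block in the last wrist picture.
- **Alignment:** by the wrist camera, about 0.1 mm off sideways and within about 0.6 mm in height. The tool was pitched about 0.011 rad and turned close to square with the block.
- **Grip:** finger opening 33.2 mm on the 34 mm boss, at a 90 N grip setting, with the arm at rest.

**What disagreed:**
- **Sideways and upward force:** this rose during insertion to about 4 N each on the readings, although the cameras showed the spigot centred. Small shifts brought it down, so I took it as friction on the poppet or bore wall. About 2–3 N sideways remained at the end.
- **Camera calibration:** the wrist and fixed cameras differed by 1–2 mm sideways on the valve, so I aligned the flange to the block within the same wrist picture.

I did not re-measure the other things at the end; nothing else had visibly moved in the last pictures, which did not show every item.

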